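# Raise the serving window to the collar

### The arm

A 6-joint arm with a two-finger parallel gripper is mounted at the origin on the work surface. World frame = base frame: x ahead of the robot, y to its left, z up, the work surface at z = 0. Lengths are in m, angles in rad, forces in N, time in s.
With the tool pointing down it reaches from about 0.25 to 0.725 m from the base axis. Payload 4 kg.
Tool frame: the origin (TCP) lies on the centre line of the jaws, within the pads' length; the fingertips stand 22 mm ahead of it and the grasp point (between the pads) lies 3 mm ahead of it; z points along the fingers, y is the direction in which the jaws open and shut (so a half turn about z gives the same grasp; the last joint's range is limited). The gripper opens to 85 mm and grips with 20 to 120 N. Pads are 22 mm wide; open, the fingers measure 114 mm over their backs; the gripper's body (76 mm by 85 mm) begins 54 mm behind the grasp point. The pads swing forward as they close: fully open they stand 13 mm farther back than shut.
Start: joints at [-1.209, 0.241, 0.005, 1.335, 0, 1.571], TCP at [0.177, -0.468, 0.253] pointing down, gripper open.
Joint ranges: [-2.72, 2.72], [-1.05, 1.87], [-1.09, 1.28], [-1.99, 2.15], [-1.42, 1.44], [-3.14, 3.14]. Speed limits (rad/s): [2.79, 2.79, 3.14, 3.14, 3.14, 3.14].

### API

Orientations are given as a 3x3 rotation matrix whose columns are the frame's x, y, z axes.
In Python, from bench import status, eyes, job_done gives the robot as it stands.
- The arm moves only by the tool jog_arm, never from a script. Its argument "commands" is one flat list of numbers, 7 for each row, row after row: the shift along the world's x, y, z as a fraction of full scale, then the turn, a rotation vector about the world's x, y, z as a fraction of full scale, then the gripper command: -1 is fully open, 1 is shut, values between are in proportion. In form: [tx, ty, tz, wx, wy, wz, claw, tx, ty, tz, wx, wy, wz, claw, ...]. A call has 1 to 10 rows; each row is the pose to reach, as a shift and turn from the pose commanded when the call began; what a row does not reach only later rows make up. Full scale, the value 1, is 50 cm for a shift and 0.5 rad for a turn. A row lasts 1/8 s, in which the tool goes at most 62.5 mm and 10.7 degrees, less where a joint would pass 70% of its speed; a pose out of reach is approached as far as the arm can. A call with a number of a shift or a turn outside -1 to 1 is refused whole. A call with a gripper value outside its range is refused whole. The fingers move at their own pace and stop on an object; "squeeze" is the grip in N (left out, the last holds). Time passes only in rows, so rows that repeat a pose let the fingers close. It gives the time, the measured TCP pose, the force and the opening at its end, in the units of the state.
- status.sense(): the state, without advancing time (a new reading comes with each control period).
- eyes.capture(name): name is "scene" or "top" or "wrist"; returns a dict with "frame" (420x560x3 uint8, red, green, blue), "depth" (420x560 float32, m along the optical axis (not along the pixel's ray), 0 where there is no reading), "K" (3x3 intrinsics, pixels), "rvec" (rotation vector, rad) and "tvec" (3), from world to camera coordinates, as OpenCV has them. Camera axes: x right, y down, z forward; pixel columns grow to the right and rows downward; lengths in m; the calibration is good to about 2 mm. The wrist camera is an equidistant fisheye: a pixel r from the principal point sees the ray r / f radians off the axis. A picture is of the moment at which its call begins.
- job_done(): hands the job in, once; it reports no verdict.
The state is a dict: "time": time; "joint_pos": joint angles; "qd": joint speeds; "joint_efforts": joint torques, N m; "tcp_pos": TCP position; "orientation": TCP orientation; "ft_force": force on the tool from outside, world axes, zero at the start; "torque": the same for the moment, N m; "gripper_width": opening from 0.0 (shut) to 1.0 (fully open).
Only numpy, scipy, OpenCV 4.12 (cv2) and the standard library are available. Lean on these libraries where they do the work, as an engineer would, in place of code of your own. Each camera call takes 0.05 s, during which the arm holds its last target.

### The job

Open the counterweighted serving window for the next customer: with the fingertips beneath its lip, push it up until the lip is level with the dark steel collar on the post, not past it, then take the hand away so that the window stays there. Nothing is to be gripped; keep your hand off the clear pane, and leave everything else on the counter where it stands.

Things in the scene. Friction and masses are not known exactly. Their poses are not given: they have to be found in the camera images.
- screen: fixed serving screen across the counter: two aluminium posts 30 x 30 mm, centres 180 mm left and right of its origin, 590 mm tall with head rail; between them a wooden sill 45 mm high, 40 mm deep; under each post a foot 200 mm deep, 45 mm wide, 18 mm high. Origin: centre of its underside, on the counter. x axis points away from the robot, square to the pane, y left along the screen, z up
- sash (a joint): height of the sliding window above its lowest position, 0 to 0.22 m, grows upward. A counterweight nearly balances it: about 2 to 6 N upward moves it, it stays where it is left, and neither springs nor drops
- lip (a point): centre of the window's lip, moves with it: a dark steel ledge 300 mm long along the foot of the window on the robot's side. The point is on the axis of its round nose (12 mm thick), mid-length, 55 mm before the pane; axes as the screen's. The flat underside, 6 mm below, runs back 46 mm; the top slopes up at about 45 degrees, 45 mm high at the pane, so no pinching. Below: air to sill and counter
- pane (a point): centre of the window's clear pane, 310 mm wide, 186 mm tall, 5 mm thick, above the lip; it moves with the window; axes as the screen's; keep off it
- collar (a point): centre of the dark steel square collar, 46 x 46 x 12 mm high, clamped round one of the two posts, left or right, with a short round screw head towards the robot. It marks the height for the lip: level means that the lip point and this point are equally high. The small black pen holder on the other post is no mark
- cup: dark steel cup without a handle, 76 mm across, 85 mm tall, on the robot's side of the screen to the left of the way to the lip; origin at the centre of its underside; to be left alone
- remote: black remote control lying flat, 155 x 44 x 18 mm, on the robot's side, to the right; origin at the centre of its underside; to be left alone
- carton: small closed cardboard box, 50 x 60 x 40 mm tall, on the robot's side, before or below the right end of the lip; origin at the centre of its underside; to be left alone
- bottle: clear drink bottle, 64 mm across, 200 mm tall, beyond the screen; origin at the centre of its underside; to be left alone
- flask: black vacuum flask, 66 mm across, 225 mm tall, beyond the screen; origin at the centre of its underside; to be left alone
- dish: shallow glass dish, 80 mm across, 30 mm tall, beyond the screen; origin at the centre of its underside; to be left alone

How it is judged:
On the way:
1. the window is being pushed up by the fingers under its lip, still below the collar ((contact force between the fingers and sash_c1 above 0.5 N or contact force between the fingers and sash_c2 above 0.5 N or contact force between the fingers and sash_c3 above 0.5 N) and z of lip in the frame of collar below -0.012 m and distance of lip from where it was at the start of the episode above 0.01 m), for 0.1 s.
At the end, for the whole second after the job is handed in: the lip's height is within 10 mm of the collar's, the window is at rest (under 5 mm/s), and every bystander is within 20 mm of where it stood (z of lip in the frame of collar between -0.01 and 0.01 m and velocity of joint sash between -0.005 and 0.005 m/s and distance of each of cup, remote, carton, bottle, flask, dish from where it was at the start of the episode below 0.02 m); the robot touches nothing.
It fails at once if the window pushed more than 15 mm past the collar (z of lip in the frame of collar above 0.015 m).
It fails at once if the clear pane pressed (over 2 N) by the hand or arm (contact force between any of the fingers, the arm and sash_c0 above 2 N).
It fails at once if a bystander moved by more than 20 mm, lifted or tipped over (distance of any of cup, remote, carton, bottle, flask, dish from where it was at the start of the episode above 0.02 m or angle between any of cup, remote, carton, bottle, flask, dish's own z axis and vertical above 0.4 rad).
It also fails if it takes over 48 s, if anything falls off the work surface, if the arm or the gripper's body presses on something with over 40 N, if the wrist force passes 120 N, or if a joint passes its speed limit or range.

## Working session

There is one attempt and no reset: what is moved stays moved. The work goes in short steps, Python scripts to look and compute and a tool call to move; the robot and the scene stay as the last step left them, time stands still between calls to the robot, and variables do not carry over. Pictures are saved under pics/ and viewed, and the job is handed in when it is done.

Besides the shell and the picture viewer there is one more tool, called after "Call:" by a JSON object that holds its "op" and its "data". jog_arm: Moves the arm, as the interface text tells. Shift numbers are shares of 50 cm and turn numbers shares of 0.5 rad, none past 1 either way. Its arguments: {"type":"object","properties":{"commands":{"type":"array","items":{"type":"number","minimum":-1,"maximum":1}},"squeeze":{"type":"number"}},"required":["commands"]}

```bash
mkdir -p pics; ls; cat > h.py <<'E'
import numpy as np,cv2
from bench import status,eyes,job_done
def snap(n,tag):
    c=eyes.capture(n); cv2.imwrite(f'pics/{tag}.png',c['frame'][:,:,::-1]); np.savez(f'pics/{tag}.npz',**c); return c
def pts(c):
    K=c['K'];R,_=cv2.Rodrigues(c['rvec']);t=np.array(c['tvec']).ravel()
    v,u=np.indices(c['depth'].shape);d=c['depth']
    P=np.stack([(u-K[0,2])/K[0,0]*d,(v-K[1,2])/K[1,1]*d,d],-1)
    W=(P-t)@R; W[d<=0]=np.nan
    return W
E
python3 - <<'E'
from h import *
s=status.sense();print(s['time'],s['tcp_pos'],s['ft_force'],s['gripper_width'],s['orientation'])
for n in('scene','top','wrist'):
    c=snap(n,n+'0');print(n,c['K'][0],(c['depth']>0).mean(), -cv2.Rodrigues(c['rvec'])[0].T@np.array(c['tvec']).ravel())
E
```

```text
pics
0.0 [ 0.17675202 -0.46707925  0.25240684] [ 0.28996471 -0.40102855 -0.22511619] 0.9978477078374931 [[ 9.35267374e-01  3.53941086e-01 -8.03898155e-04]
 [ 3.53941994e-01 -9.35265315e-01  1.96363016e-03]
 [-5.68486698e-05 -2.12105254e-03 -9.99997749e-01]]
scene [507.30237548   0.         288.92222765] 0.9958205782312926 [ 1.26805924 -0.54475967  0.90785665]
top [468.14228525   0.         280.83734306] 0.9958375850340137 [0.41257588 0.00160061 1.1692938 ]
wrist [325.1922621    0.         272.75836697] 0.9940178571428572 [ 0.24377836 -0.44033271  0.37332414]
```

View pics/scene0.png

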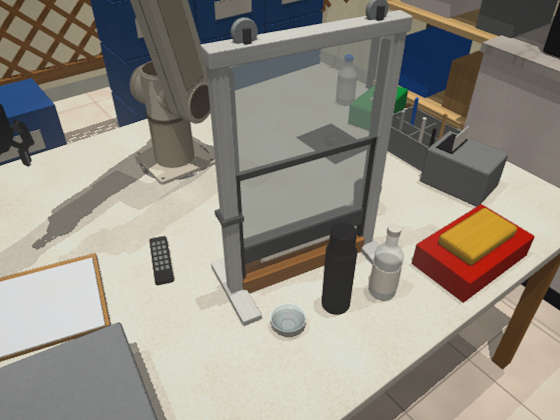

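View pics/top0.png

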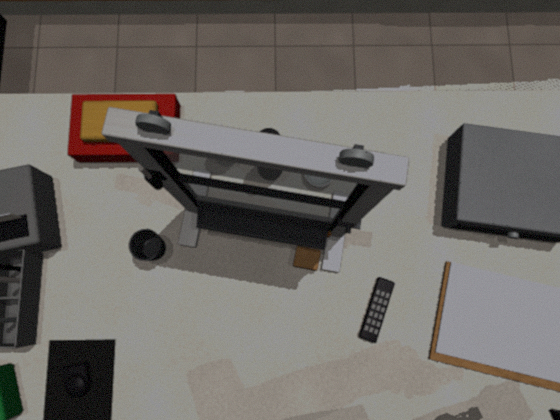

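View pics/wrist0.png

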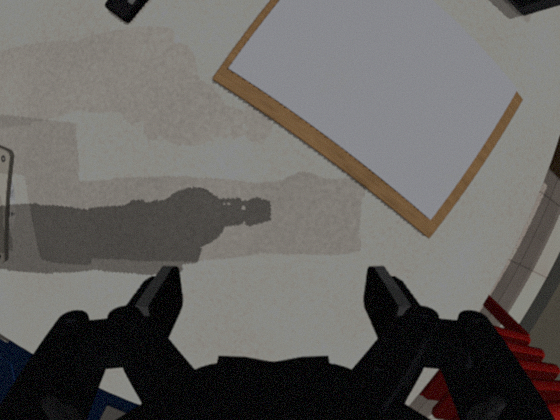

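The collar is on the robot's right post (scene px ~230,215). The lip is the dark ledge at top px ~(262,222). The cup is at (147,246), the remote at (377,310) and the carton at (307,258). Next I'll measure them.

```bash
python3 - <<'E'
from h import *
c=dict(np.load('pics/top0.npz'));W=pts(c);z=W[...,2]
print('counter z',np.nanmedian(z[300:330,200:340]))
m=(z>.57)&(z<.62); P=W[m]; print('rail z',np.percentile(P[:,2],[5,50,95]),m.sum())
r=cv2.minAreaRect(P[:,:2].astype(np.float32));print(r, cv2.boxPoints(r))
for (u,v) in [(262,222),(262,212),(262,232),(262,238),(220,210),(310,235),(262,200),(335,228),(345,227),(352,226),(357,226),(345,222),(340,232),(307,250),(147,240),(377,310),(190,230),(333,255)]:
    print((u,v),W[v,u].round(3),c['frame'][v,u])
print('column u=262');
for v in range(190,250,2): print(v,W[v,262].round(3),c['frame'][v,262])
s=dict(np.load('pics/scene0.npz'));S=pts(s)
print('scene')
for v in range(200,232): print(v,S[v,228].round(3),s['frame'][v,228], S[v,238].round(3),s['frame'][v,238])
E
```

```text
counter z -0.00035199715539296965
rail z [0.57780595 0.58975344 0.60580075] 9685
((0.606696605682373, 0.02841147780418396), (0.3995440900325775, 0.04152799770236015), 79.50817108154297) [[ 0.5499022  -0.16423953]
 [ 0.5907359  -0.17180158]
 [ 0.663491    0.22106248]
 [ 0.6226573   0.22862454]]
(262, 222) [0.582 0.033 0.121] [23 27 21]
(262, 212) [0.602 0.032 0.134] [25 24 30]
(262, 232) [0.561 0.033 0.107] [35 36 38]
(262, 238) [0.548 0.034 0.097] [27 28 21]
(220, 210) [0.608 0.127 0.132] [26 23 24]
(310, 235) [ 0.552 -0.076  0.113] [29 29 27]
(262, 200) [0.605 0.029 0.253] [83 82 80]
(335, 228) [ 0.564 -0.131  0.133] [37 37 39]
(345, 227) [ 0.551 -0.138  0.236] [28 30 24]
(352, 226) [ 0.553 -0.152  0.24 ] [26 22 25]
(357, 226) [ 0.553 -0.162  0.238] [62 67 68]
(345, 222) [ 0.561 -0.138  0.242] [30 34 36]
(340, 232) [ 0.56  -0.146  0.101] [45 44 44]
(307, 250) [ 0.525 -0.073  0.04 ] [71 52 32]
(147, 240) [0.558 0.323 0.004] [36 35 38]
(377, 310) [ 0.381 -0.24   0.02 ] [70 68 68]
(190, 230) [0.58  0.214 0.016] [102  99  96]
(333, 255) [ 0.515 -0.139  0.015] [151 150 154]
column u=262

[... 2731 characters left out ...]
66 65 63] [ 0.597 -0.143  0.229] [64 65 62]
223 [ 0.594 -0.164  0.235] [63 63 60] [ 0.589 -0.138  0.218] [79 78 75]
224 [ 0.593 -0.164  0.232] [63 63 60] [ 0.589 -0.138  0.215] [87 86 82]
225 [ 0.595 -0.165  0.231] [62 62 59] [ 0.591 -0.14   0.214] [89 87 84]
226 [ 0.588 -0.161  0.221] [84 83 80] [ 0.588 -0.138  0.208] [90 88 84]
227 [ 0.588 -0.162  0.219] [97 96 91] [ 0.59  -0.14   0.208] [89 88 85]
228 [ 0.584 -0.16   0.212] [97 96 91] [ 0.591 -0.14   0.206] [96 95 91]
229 [ 0.588 -0.162  0.213] [97 96 91] [ 0.592 -0.14   0.204] [100  99  94]
230 [ 0.587 -0.162  0.209] [97 96 92] [ 0.591 -0.14   0.201] [100  99  93]
231 [ 0.588 -0.162  0.207] [97 95 91] [ 0.59  -0.14   0.197] [100  99  94]
```

```bash
python3 - <<'E'
import cv2
a=cv2.imread('pics/scene0.png')[180:300,190:300];cv2.imwrite('pics/s_crop.png',cv2.resize(a,None,fx=5,fy=5,interpolation=2))
a=cv2.imread('pics/top0.png')[150:280,180:380];cv2.imwrite('pics/t_crop.png',cv2.resize(a,None,fx=4,fy=4,interpolation=2))
E
```

```text
(no output)
```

View pics/s_crop.png

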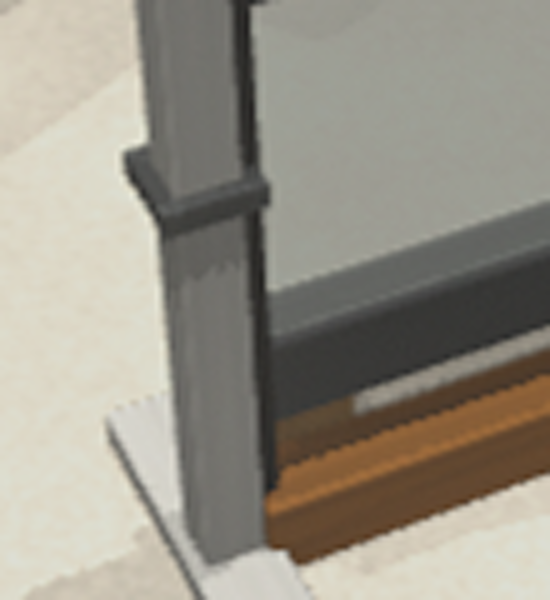

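View pics/t_crop.png

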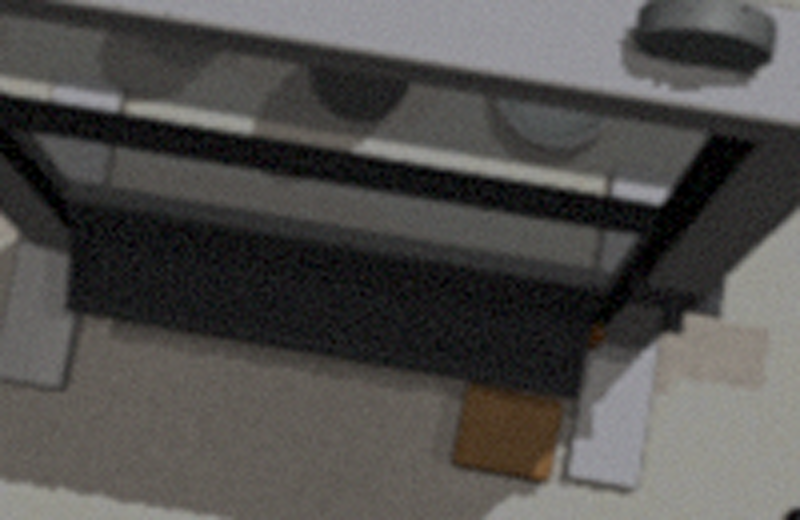

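Call:
{"op": "jog_arm", "data": {"commands": [0.5,1,0,0,0,-1,1,0.5,1,0,0,0,-1,1,0.5,1,0,0,0,-1,1,0.5,1,0,0,0,-1,1,0.5,1,0,0,0,-1,1,0.5,1,0,0,0,-1,1,0.5,1,0,0,0,-1,1,0.5,1,0,0,0,-1,1,0.5,1,0,0,0,-1,1,0.5,1,0,0,0,-1,1]}}

```text
time: 1.4
tcp_pos: [0.4234, -0.0197, 0.2529]
orientation: [[0.997, -0.073, 0.001], [-0.073, -0.996, 0.042], [-0.002, -0.042, -0.999]]
ft_force: [0.7, -0.3, -1.0]
gripper_width: -0.001
```

Call:
{"op": "jog_arm", "data": {"commands": [0,0.04,0,-0.15,-1,0,1,0,0.04,0,-0.15,-1,0,1,0,0.04,0,-0.15,-1,0,1,0,0.04,0,-0.15,-1,0,1]}}

```text
time: 1.9
tcp_pos: [0.4182, -0.0187, 0.2509]
orientation: [[0.877, -0.045, 0.478], [-0.042, -0.999, -0.016], [0.478, -0.006, -0.878]]
ft_force: [0.3, 0.5, -0.2]
gripper_width: 0.0
```

Call:
{"op": "jog_arm", "data": {"commands": [0,0,-0.05,-0.18,-1,0,1,0,0,-0.05,-0.18,-1,0,1,0,0,-0.05,-0.18,-1,0,1,0,0,-0.05,-0.18,-1,0,1]}}

```text
time: 2.4
tcp_pos: [0.4332, -0.0174, 0.2478]
orientation: [[0.549, -0.058, 0.834], [0.018, -0.997, -0.081], [0.836, 0.059, -0.546]]
ft_force: [-0.2, -0.4, -1.4]
gripper_width: 0.002
```

```bash
python3 - <<'E'
from h import *
s=status.sense();print(s['time'],s['tcp_pos'],s['joint_pos'],s['orientation'])
snap('wrist','w1');snap('scene','s1')
E
```

```text
2.4 [ 0.43318281 -0.01744096  0.24775637] [ 0.02704516 -0.41659865 -1.08007742 -0.08240414 -0.10373355  3.13850385] [[ 0.54890331 -0.05792935  0.83387609]
 [ 0.01792212 -0.99655071 -0.08102768]
 [ 0.83569369  0.05942119 -0.54597177]]
```

View pics/w1.png

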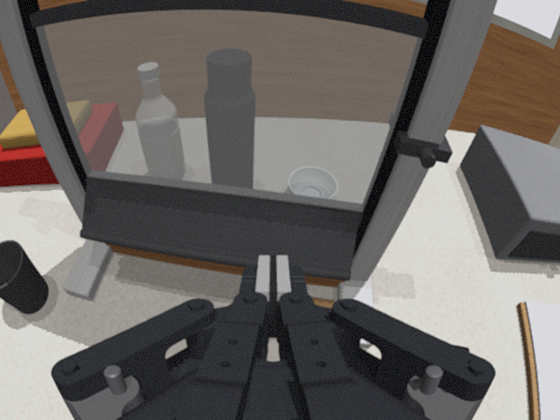

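View pics/s1.png

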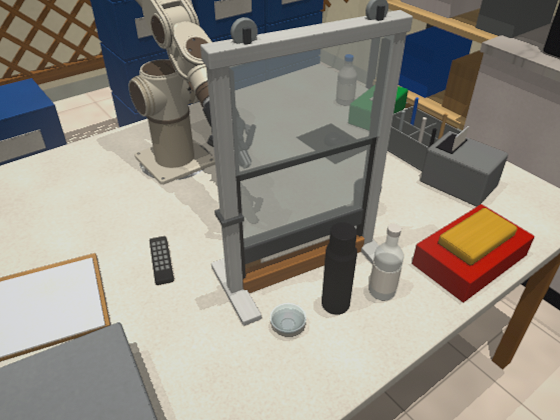

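The arm folds close to its q3 limit here, and q6 is nearly at π. The picture shows the lip (px ~85-360, 180-270), and the collar with its screw head at (425,150). I'll collect a few joint/pose samples and fit the arm's geometry before choosing the tilt.

Call:
{"op": "jog_arm", "data": {"commands": [0.04,0.06,-0.06,-0.1,-0.5,0,1,0.04,0.06,-0.06,-0.1,-0.5,0,1,0.04,0.06,-0.06,-0.1,-0.5,0,1]}}

```text
time: 2.88
tcp_pos: [0.5046, 0.0147, 0.2749]
orientation: [[0.396, -0.069, 0.916], [0.072, -0.992, -0.106], [0.915, 0.108, -0.388]]
ft_force: [0.2, 0.2, -0.2]
gripper_width: -0.0
```

```bash
python3 - <<'E'
from h import *
s=status.sense();print(s['time'],s['tcp_pos'],s['joint_pos'],s['orientation'])
E
```

```text
2.875 [0.50457636 0.01465466 0.27485823] [ 0.17839609 -0.19016022 -1.0849057  -0.48051519 -0.27011343  3.14064768] [[ 0.39616321 -0.06900495  0.91558344]
 [ 0.07235877 -0.99172431 -0.10605234]
 [ 0.91532449  0.10826453 -0.38789158]]
```

The commanded pose saturated because q3 was at its limit. I'll back off and take another sample with a different elbow angle.

Call:
{"op": "jog_arm", "data": {"commands": [-0.14,0.1,0.1,0.1,0.6,0,1,-0.14,0.1,0.1,0.1,0.6,0,1,-0.14,0.1,0.1,0.1,0.6,0,1,-0.14,0.1,0.1,0.1,0.6,0,1]}}

```text
time: 3.38
tcp_pos: [0.4387, 0.0136, 0.3296]
orientation: [[0.641, 0.015, 0.767], [0.075, -0.996, -0.043], [0.763, 0.085, -0.64]]
ft_force: [0.1, 0.5, -0.2]
gripper_width: 0.003
```

```bash
cat > smp.py <<'E'
from h import *
import json
s=status.sense()
with open('smp.jsonl','a') as f: f.write(json.dumps({k:np.array(s[k]).tolist() for k in('joint_pos','tcp_pos','orientation')})+'\n')
print(s['time'],s['tcp_pos'],s['joint_pos'],s['qd'])
E
python3 smp.py
```

```text
3.375 [0.43871517 0.01363501 0.32960602] [ 0.11474176 -0.48832822 -0.76990351  0.42039896 -0.13068503  3.14060496] [ 0.01300932 -0.20763744  0.1238197   0.48175388  0.06357968  0.00103639]
```

Call:
{"op": "jog_arm", "data": {"commands": [0,0.1,0.16,0,0.2,0,1,0,0.1,0.16,0,0.2,0,1,0,0.1,0.16,0,0.2,0,1]}}

```text
time: 3.75
tcp_pos: [0.4447, 0.0322, 0.4102]
orientation: [[0.708, 0.064, 0.703], [0.106, -0.994, -0.016], [0.698, 0.086, -0.711]]
ft_force: [-1.0, 0.2, -0.5]
gripper_width: 0.004
```

```bash
python3 smp.py
```

```text
3.75 [0.44471877 0.03218368 0.41024705] [ 0.14787763 -0.44620097 -0.47386693  0.77018718 -0.11997538  3.14060065] [-2.01681167e-03  9.91098061e-03 -9.36320819e-02 -1.66204174e-02
 -3.02062290e-03  3.58419591e-05]
```

```bash
cat > fk.py <<'E'
import numpy as np,json
from scipy.spatial.transform import Rotation as Ro
from scipy.optimize import least_squares
S=[([-1.209,.241,.005,1.335,0,1.571],[ 0.17675202,-0.46707925,0.25240684],[[.935267,.353941,-.0008],[.353942,-.935265,.00196],[0,-.00212,-1]]),
([0.02704516,-0.41659865,-1.08007742,-0.08240414,-0.10373355,3.13850385],[0.43318281,-0.01744096,0.24775637],[[0.54890331,-0.05792935,0.83387609],[0.01792212,-0.99655071,-0.08102768],[0.83569369,0.05942119,-0.54597177]]),
([0.17839609,-0.19016022,-1.0849057,-0.48051519,-0.27011343,3.14064768],[0.50457636,0.01465466,0.27485823],[[0.39616321,-0.06900495,0.91558344],[0.07235877,-0.99172431,-0.10605234],[0.91532449,0.10826453,-0.38789158]])]
for l in open('smp.jsonl'):
    d=json.loads(l);S.append((d['joint_pos'],d['tcp_pos'],d['orientation']))
LO=np.array([-2.72,-1.05,-1.09,-1.99,-1.42,-3.14]);HI=np.array([2.72,1.87,1.28,2.15,1.44,3.14])
R0=np.array([[0,0,1.],[0,1,0],[-1,0,0]])  # tool z -> x ; tool x -> -z
def fkR(q,s5=1,s6=1):
    return (Ro.from_euler('z',q[0])*Ro.from_euler('y',q[1]-q[2]+q[3])*Ro.from_euler('z',s5*q[4])*Ro.from_euler('x',s6*q[5])).as_matrix()@R0
def wrist(q,p):
    r0,h,A,B,C,D=p[:6]
    a=q[1];b=q[1]-q[2]
    r=r0+A*np.sin(a)+B*np.cos(a)+C*np.cos(b)+D*np.sin(b)
    z=h+A*np.cos(a)-B*np.sin(a)-C*np.sin(b)+D*np.cos(b)
    return np.array([r*np.cos(q[0]),r*np.sin(q[0]),z])
def elbow(q,p):
    r0,h,A,B=p[:4];a=q[1]
    r=r0+A*np.sin(a)+B*np.cos(a);return np.array([r*np.cos(q[0]),r*np.sin(q[0]),h+A*np.cos(a)-B*np.sin(a)])
def fk(q,p):
    R=fkR(q);return wrist(q,p)+p[6]*R[:,2],R
def fit():
    def f(p): return np.concatenate([fk(q,p)[0]-np.array(t) for q,t,_ in S]+[0.02*(p[[0,3,5]])])
    r=least_squares(f,[0,.2,.3,0,.3,0,.281]);return r
if __name__=='__main__':
    for q,t,R in S:
        print([ (s5,s6,np.abs(fkR(q,s5,s6)-np.array(R)).max().round(3)) for s5 in(1,-1) for s6 in(1,-1)])
    r=fit();print(r.x.round(4));print([(fk(q,r.x)[0]-t).round(4).tolist() for q,t,_ in S])
E
python3 fk.py
```

```text
[(1, 1, np.float64(0.002)), (1, -1, np.float64(1.87)), (-1, 1, np.float64(0.002)), (-1, -1, np.float64(1.87))]
[(1, 1, np.float64(0.0)), (1, -1, np.float64(0.006)), (-1, 1, np.float64(0.207)), (-1, -1, np.float64(0.207))]
[(1, 1, np.float64(0.0)), (1, -1, np.float64(0.002)), (-1, 1, np.float64(0.525)), (-1, -1, np.float64(0.525))]
[(1, 1, np.float64(0.0)), (1, -1, np.float64(0.002)), (-1, 1, np.float64(0.259)), (-1, -1, np.float64(0.259))]
[(1, 1, np.float64(0.0)), (1, -1, np.float64(0.002)), (-1, 1, np.float64(0.237)), (-1, -1, np.float64(0.237))]
[0.044  0.2262 0.4142 0.0266 0.3374 0.0217 0.3099]
[[0.0009, -0.0023, 0.002], [0.0052, -0.0028, 0.0081], [-0.0043, -0.0085, -0.0068], [0.0011, -0.0036, 0.0035], [-0.002, -0.0037, -0.0068]]
```

```bash
python3 - <<'E'
from fk import *
def go(fix,lam):
    def f(p):
        return np.concatenate([fk(q,p)[0]-np.array(t) for q,t,_ in S]+[lam*p[[0,3,5]]])
    r=least_squares(f,[0,.2,.3,0,.3,0,.281]);print(lam,r.x.round(4),np.abs(np.concatenate([fk(q,r.x)[0]-t for q,t,_ in S])).max().round(4))
for l in (1e-5,1e-3,3e-3): go(0,l)
E
```

```text
1e-05 [0.0442 0.2262 0.4141 0.0266 0.3373 0.0217 0.3098] 0.0085
0.001 [0.0442 0.2262 0.4141 0.0266 0.3373 0.0217 0.3098] 0.0085
0.003 [0.0442 0.2262 0.4141 0.0266 0.3373 0.0217 0.3098] 0.0085
```

```bash
python3 - <<'E'
s=open('fk.py').read()
s=s.replace("R=fkR(q);return wrist(q,p)+p[6]*R[:,2],R","R=fkR(q);M=(Ro.from_euler('z',q[0])*Ro.from_euler('y',q[1]-q[2]+q[3])).as_matrix();return wrist(q,p)+p[6]*R[:,2]+p[7]*M[:,0],R")
s=s.replace("[0.02*(p[[0,3,5]])]","[1e-4*(p[[0,3,5]])]").replace("0,.281]);return","0,.2,.08]);return")
open('fk.py','w').write(s)
E
python3 fk.py|tail -2
```

```text
[-0.0014  0.2414  0.4933  0.0005  0.3917  0.0078  0.2815  0.1024]
[[0.0, 0.0, 0.0], [-0.0, -0.0, -0.0], [0.0, 0.0, -0.0], [0.0, 0.0, 0.0], [0.0, 0.0, -0.0]]
```

```bash
cat > ik.py <<'E'
from fk import *
P=fit().x
YAW=-0.183
def target(yaw,tilt,roll):
    return (Ro.from_euler('z',YAW+yaw)*Ro.from_euler('y',tilt)*Ro.from_euler('x',roll)).as_matrix()@R0
def ik(pos,R,seeds=12,rng=np.random.default_rng(0)):
    best=None
    for k in range(seeds):
        q0=LO+(HI-LO)*rng.uniform(.1,.9,6); q0[0]=rng.uniform(-.8,.8)
        def f(q):
            t,Rr=fk(q,P);return np.concatenate([(t-pos)*5,Ro.from_matrix(Rr.T@R).as_rotvec()])
        r=least_squares(f,q0,bounds=(LO+.02,HI-.02),max_nfev=60)
        if best is None or r.cost<best.cost:best=r
        if best.cost<1e-8:break
    return best.x,np.sqrt(2*best.cost)
E
cat > scan.py <<'E'
from ik import *
for roll in (np.pi,np.pi/2,0,-np.pi/2):
  for yaw in np.radians([-50,-35,-20,0,20,35,50]):
    row=[]
    for tilt in np.radians([0,15,30,45]):
        R=target(yaw,tilt,roll);e=[]
        for z in (.06,.22):
            tip=np.array([.575,.04,z]);q,c=ik(tip-.022*R[:,2],R,5);e.append(round(c,2))
        row.append(e)
    print(round(np.degrees(roll)),round(np.degrees(yaw)),row,flush=True)
E
timeout 550 python3 scan.py
```

```text
180 -50 [[np.float64(0.07), np.float64(0.07)], [np.float64(0.0), np.float64(0.0)], [np.float64(0.0), np.float64(0.0)], [np.float64(0.0), np.float64(0.0)]]
180 -35 [[np.float64(0.01), np.float64(0.01)], [np.float64(0.0), np.float64(0.0)], [np.float64(0.0), np.float64(0.0)], [np.float64(0.0), np.float64(0.0)]]
180 -20 [[np.float64(0.05), np.float64(0.01)], [np.float64(0.0), np.float64(0.0)], [np.float64(0.0), np.float64(0.0)], [np.float64(0.0), np.float64(0.0)]]
180 0 [[np.float64(0.2), np.float64(0.21)], [np.float64(0.12), np.float64(0.07)], [np.float64(0.01), np.float64(0.0)], [np.float64(0.0), np.float64(0.0)]]
180 20 [[np.float64(0.28), np.float64(0.32)], [np.float64(0.2), np.float64(0.12)], [np.float64(0.06), np.float64(0.1)], [np.float64(0.0), np.float64(0.0)]]
180 35 [[np.float64(0.16), np.float64(0.13)], [np.float64(0.05), np.float64(0.02)], [np.float64(0.0), np.float64(0.0)], [np.float64(0.0), np.float64(0.0)]]
180 50 [[np.float64(0.04), np.float64(0.01)], [np.float64(0.0), np.float64(0.0)], [np.float64(0.0), np.float64(0.0)], [np.float64(0.0), np.float64(0.0)]]
90 -50 [[np.fl
[... 2518 characters left out ...]
4(0.0)], [np.float64(0.0), np.float64(0.0)], [np.float64(0.0), np.float64(0.0)]]
-90 0 [[np.float64(0.2), np.float64(0.21)], [np.float64(0.12), np.float64(0.07)], [np.float64(0.01), np.float64(0.0)], [np.float64(0.0), np.float64(0.0)]]
-90 20 [[np.float64(0.28), np.float64(0.33)], [np.float64(0.2), np.float64(0.12)], [np.float64(0.06), np.float64(0.0)], [np.float64(0.0), np.float64(0.0)]]
-90 35 [[np.float64(0.16), np.float64(0.13)], [np.float64(0.05), np.float64(0.02)], [np.float64(0.0), np.float64(0.0)], [np.float64(0.0), np.float64(0.0)]]
-90 50 [[np.float64(0.04), np.float64(0.0)], [np.float64(0.0), np.float64(0.0)], [np.float64(0.0), np.float64(0.0)], [np.float64(0.0), np.float64(0.0)]]
```

```bash
cat > wp.py <<'E'
from ik import *
xs=np.array([np.cos(YAW),np.sin(YAW),0]);ys=np.array([-xs[1],xs[0],0])
lip=np.array([.552,.038,0])  # nose axis
for yaw,tilt,roll in [(-20,15,180),(-20,20,180),(-25,15,180),(-25,20,176)]:
    R=target(*np.radians([yaw,tilt,roll]))
    print(yaw,tilt,roll)
    for dx,z in [(-.06,.3),(-.06,.14),(-.06,.06),(.02,.06),(.02,.07),(.02,.22),(-.06,.22)]:
        tip=lip+xs*dx+ys*.01+[0,0,z];q,c=ik(tip-.022*R[:,2],R,8)
        print(dx,z,q.round(2),round(c,4),'TCP',(tip-.022*R[:,2]).round(3),'elbow',elbow(q,P).round(2))
E
python3 wp.py
```

```text
-20 15 180
-0.06 0.3 [ 0.71 -0.04 -0.9  -0.16 -1.15 -2.5 ] 0.0 TCP [0.477 0.07  0.306] elbow [-0.02 -0.01  0.73]
-0.06 0.14 [ 0.71  0.49 -1.07 -0.85 -1.16 -2.48] 0.0068 TCP [0.477 0.07  0.146] elbow [0.17 0.15 0.68]
-0.06 0.06 [ 0.71  0.81 -1.07 -1.17 -1.16 -2.48] 0.0099 TCP [0.477 0.07  0.066] elbow [0.27 0.23 0.58]
0.02 0.06 [ 0.54  0.83 -0.96 -1.28 -1.01 -2.7 ] 0.0 TCP [0.555 0.055 0.066] elbow [0.31 0.19 0.57]
0.02 0.07 [ 0.54  0.8  -0.96 -1.25 -1.01 -2.7 ] 0.0 TCP [0.555 0.055 0.076] elbow [0.3  0.18 0.58]
0.02 0.22 [ 0.54  0.29 -0.92 -0.71 -1.01 -2.7 ] 0.0 TCP [0.555 0.055 0.226] elbow [0.12 0.07 0.71]
-0.06 0.22 [ 0.71  0.19 -1.01 -0.51 -1.15 -2.5 ] 0.0 TCP [0.477 0.07  0.226] elbow [0.07 0.06 0.73]
-20 20 180
-0.06 0.3 [ 0.68 -0.09 -0.82  0.08 -1.08 -2.39] 0.0 TCP [0.477 0.069 0.308] elbow [-0.04 -0.03  0.73]
-0.06 0.14 [ 0.68  0.36 -1.03 -0.58 -1.08 -2.39] 0.0 TCP [0.477 0.069 0.148] elbow [0.14 0.11 0.7 ]
-0.06 0.06 [ 0.68  0.68 -1.06 -0.93 -1.08 -2.39] 0.0 TCP [0.477 0.069 0.068] elbow [0.24 0.19 0.63]
0.02 0.06 [ 0.52  0.71 -0.94 -1.02 -0.96 -2.6 ] 0.0 TCP [0.556 0.055 0.
[... 1042 characters left out ...]
6
-0.06 0.3 [ 0.71 -0.03 -0.73  0.29 -1.15 -2.27] 0.0 TCP [0.478 0.071 0.308] elbow [-0.01 -0.01  0.73]
-0.06 0.14 [ 0.71  0.36 -0.93 -0.31 -1.15 -2.27] 0.0 TCP [0.478 0.071 0.148] elbow [0.13 0.11 0.7 ]
-0.06 0.06 [ 0.71  0.63 -0.96 -0.61 -1.15 -2.27] 0.0 TCP [0.478 0.071 0.068] elbow [0.22 0.19 0.64]
0.02 0.06 [ 0.55  0.68 -0.87 -0.8  -1.05 -2.53] 0.0 TCP [0.557 0.056 0.068] elbow [0.26 0.16 0.63]
0.02 0.07 [ 0.55  0.65 -0.87 -0.77 -1.05 -2.53] 0.0 TCP [0.557 0.056 0.078] elbow [0.25 0.16 0.63]
0.02 0.22 [ 0.55  0.23 -0.78 -0.26 -1.05 -2.53] 0.0 TCP [0.557 0.056 0.228] elbow [0.09 0.06 0.72]
-0.06 0.22 [ 0.71  0.13 -0.85  0.   -1.15 -2.27] 0.0 TCP [0.478 0.071 0.228] elbow [0.05 0.04 0.73]
```

```bash
cat > wp2.py <<'E'
from ik import *
xs=np.array([np.cos(YAW),np.sin(YAW),0]);ys=np.array([-xs[1],xs[0],0])
lip=np.array([.552,.038,0])
qs=np.array([0.14787763,-0.44620097,-0.47386693,0.77018718,-0.11997538,3.1])
for off in (.02,.0):
 for yaw,tilt,roll in [(0,30,180),(0,35,180),(0,40,180),(5,35,180),(10,35,180)]:
    R=target(*np.radians([yaw,tilt,roll]))
    print(off,yaw,tilt,roll); q0=qs
    for dx,z in [(-.06,.28),(-.06,.06),(.02,.06),(.02,.22),(-.06,.22)]:
        tip=lip+xs*dx+ys*off+[0,0,z]; pos=tip-.022*R[:,2]
        def f(q):
            t,Rr=fk(q,P);return np.concatenate([(t-pos)*5,Ro.from_matrix(Rr.T@R).as_rotvec()])
        r=least_squares(f,q0,bounds=(LO+.01,HI-.003));q0=r.x
        t,Rr=fk(r.x,P)
        print(dx,z,r.x.round(3),'err mm',((t-pos)*1e3).round(1),'rot',np.degrees(Ro.from_matrix(Rr@R.T).as_rotvec()).round(1),'TCP',pos.round(3))
E
python3 wp2.py
```

```text
0.02 0 30 180
-0.06 0.28 [ 0.275 -0.321 -1.011 -0.2   -0.281  3.137] err mm [  4.8 -17.1   0. ] rot [-8.  -2.2 12.2] TCP [0.478 0.072 0.291]
-0.06 0.06 [ 0.211  0.278 -1.08  -0.626 -0.184  3.137] err mm [ 28.5 -16.3  10.1] rot [-6.6 11.9 14.1] TCP [0.478 0.072 0.071]
0.02 0.06 [ 0.212  0.579 -1.08  -1.122 -0.265  3.137] err mm [ 10.  -11.    0.7] rot [-7.9  0.7  9.6] TCP [0.557 0.057 0.071]
0.02 0.22 [ 0.214  0.021 -0.981 -0.506 -0.267  3.137] err mm [  2.5 -11.7  -0. ] rot [-7.7 -1.7  9.5] TCP [0.557 0.057 0.231]
-0.06 0.22 [ 0.258 -0.179 -1.08  -0.367 -0.255  3.137] err mm [  7.5 -17.5   3.2] rot [-7.6  0.3 12.7] TCP [0.478 0.072 0.231]
0.02 0 35 180
-0.06 0.28 [ 0.218 -0.343 -0.91   0.021 -0.193  3.137] err mm [  4.4 -19.8   0. ] rot [-6.4 -1.4 14. ] TCP [0.479 0.072 0.293]
-0.06 0.06 [ 0.183  0.25  -1.08  -0.577 -0.137  3.137] err mm [ 20.1 -18.8   7.2] rot [-5.2  8.2 15. ] TCP [0.479 0.072 0.073]
0.02 0.06 [ 0.178  0.499 -1.068 -0.978 -0.202  3.137] err mm [  2.5 -13.8   0. ] rot [-6.8 -1.2 11.3] TCP [0.558 0.057 0.073]
0.02 0.22 [ 0.178 -0.033 -0.893 -0.271 -0.202  3.137] err m
[... 4618 characters left out ...]
 mm [  1.8 -12.7   0. ] rot [-3.6 -0.5  8.8] TCP [0.475 0.051 0.233]
0.0 10 35 180
-0.06 0.28 [ 0.12  -0.372 -0.896  0.084 -0.054  3.137] err mm [ 0.9 -7.2  0. ] rot [-2.  -0.2  4.9] TCP [0.475 0.049 0.293]
-0.06 0.06 [ 0.109  0.217 -1.08  -0.525 -0.038  3.137] err mm [16.9 -5.9  7.9] rot [-2.   9.1  5.2] TCP [0.475 0.049 0.073]
0.02 0.06 [ 0.078  0.459 -1.074 -0.924 -0.044  3.137] err mm [ 0.3 -3.8  0. ] rot [-1.6 -0.1  3. ] TCP [0.554 0.035 0.073]
0.02 0.22 [ 0.078 -0.064 -0.886 -0.212 -0.044  3.137] err mm [ 0.3 -3.8 -0. ] rot [-1.6 -0.1  3. ] TCP [0.554 0.035 0.233]
-0.06 0.22 [ 0.12  -0.251 -1.023 -0.163 -0.054  3.137] err mm [ 0.9 -7.2  0. ] rot [-2.  -0.2  4.9] TCP [0.475 0.049 0.233]
```

```bash
cat > mv.py <<'E'
# usage: mv.py x y z yawdeg tiltdeg : print fractions
import sys
from h import *
from fk import *
from ik import P
x,y,z,yaw,tilt=map(float,sys.argv[1:6])
s=status.sense()
R=(Ro.from_euler('z',yaw,degrees=True)*Ro.from_euler('y',tilt,degrees=True)*Ro.from_euler('x',180,degrees=True)).as_matrix()@R0
pos=np.array([x,y,z]);Rc=np.array(s['orientation'])
print('t',s['time'],'q',np.round(s['joint_pos'],3))
print('frac',((pos-s['tcp_pos'])/.5).round(3),(Ro.from_matrix(R@Rc.T).as_rotvec()/.5).round(3))
def f(q):
    t,Rr=fk(q,P);return np.concatenate([(t-pos)*5,Ro.from_matrix(Rr.T@R).as_rotvec()])
r=least_squares(f,np.clip(s['joint_pos'],LO+.02,HI-.02),bounds=(LO+.005,HI-.002));t,Rr=fk(r.x,P)
print('q',r.x.round(3),'err mm',((t-pos)*1e3).round(1),'deg',np.degrees(Ro.from_matrix(Rr@R.T).as_rotvec()).round(1))
E
python3 mv.py .47 .05 .16 6 45; python3 mv.py .47 .05 .07 6 45;python3 mv.py .47 .05 .07 6 50;python3 mv.py .55 .058 .07 6 38;python3 mv.py .55 .058 .23 6 38
```

```text
t 3.75 q [ 0.148 -0.446 -0.474  0.77  -0.12   3.141]
frac [ 0.051  0.036 -0.5  ] [ 0.174 -0.003  0.081]
q [ 1.040e-01 -9.900e-02 -9.950e-01 -1.100e-01  3.000e-03  3.138e+00] err mm [ 0.  -0.3  0. ] deg [-0.  -0.   0.2]
t 3.75 q [ 0.148 -0.446 -0.474  0.77  -0.12   3.141]
frac [ 0.051  0.036 -0.68 ] [ 0.174 -0.003  0.081]
q [ 1.040e-01  1.930e-01 -1.085e+00 -4.580e-01  3.000e-03  3.138e+00] err mm [3.4 0.1 1.7] deg [-0.2  2.   0.2]
t 3.75 q [ 0.148 -0.446 -0.474  0.77  -0.12   3.141]
frac [ 0.051  0.036 -0.68 ] [0.159 0.171 0.073]
q [ 1.040e-01  1.660e-01 -1.045e+00 -3.380e-01  3.000e-03  3.138e+00] err mm [ 0.  -0.3  0. ] deg [-0.  -0.   0.2]
t 3.75 q [ 0.148 -0.446 -0.474  0.77  -0.12   3.141]
frac [ 0.211  0.052 -0.68 ] [ 0.194 -0.246  0.091]
q [ 1.030e-01  4.070e-01 -1.040e+00 -7.840e-01  2.000e-03  3.138e+00] err mm [ 0.  -0.2 -0. ] deg [-0.1 -0.   0.2]
t 3.75 q [ 0.148 -0.446 -0.474  0.77  -0.12   3.141]
frac [ 0.211  0.052 -0.36 ] [ 0.194 -0.246  0.091]
q [ 1.030e-01 -7.100e-02 -8.420e-01 -1.070e-01  2.000e-03  3.138e+00] err mm [ 0.  -0.2 -0. ] deg [-0.1 -0.   0.2]
```

Call:
{"op": "jog_arm", "data": {"commands": [0.05,0.036,-0.5,0.16,0.17,0.07,1,0.05,0.036,-0.5,0.16,0.17,0.07,1,0.05,0.036,-0.5,0.16,0.17,0.07,1,0.05,0.036,-0.5,0.16,0.17,0.07,1,0.05,0.036,-0.5,0.16,0.17,0.07,1,0.05,0.036,-0.5,0.16,0.17,0.07,1]}}

```text
time: 4.5
tcp_pos: [0.47, 0.0491, 0.158]
orientation: [[0.763, 0.105, 0.637], [0.081, -0.995, 0.067], [0.641, 0.0, -0.768]]
ft_force: [0.6, 0.8, 1.0]
gripper_width: 0.001
```

```bash
python3 mv.py .47 .05 .07 6 50; python3 - <<'E'
from h import *
print(status.sense()['tcp_pos'],status.sense()['orientation']);snap('wrist','w2')
E
```

```text
t 4.5 q [ 1.040e-01 -9.500e-02 -9.110e-01  5.900e-02  1.000e-03  3.141e+00]
frac [ 0.     0.002 -0.176] [ 0.001 -0.005 -0.   ]
q [ 1.040e-01  1.660e-01 -1.045e+00 -3.380e-01  3.000e-03  3.138e+00] err mm [ 0.  -0.3 -0. ] deg [-0.  -0.   0.2]
[0.46999137 0.0491077  0.15803951] [[ 7.63468779e-01  1.04733335e-01  6.37296126e-01]
 [ 8.05625458e-02 -9.94500310e-01  6.69239048e-02]
 [ 6.40800358e-01  2.47886421e-04 -7.67707522e-01]]
```

View pics/w2.png

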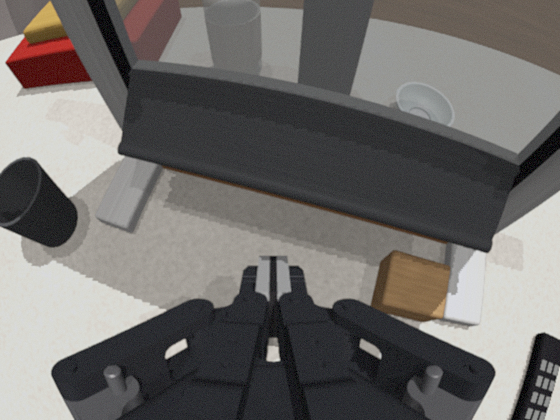

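The lip's front edge runs from px (120,150) to (490,245). The tips are at (272,258), in front of and above it, and the carton is at (375-450, 250-320). I'll get the lip profile and carton extents from wrist depth.

```bash
cat >> h.py <<'E'
def fpts(c):
    K=c['K'];R,_=cv2.Rodrigues(c['rvec']);t=np.array(c['tvec']).ravel();d=c['depth']
    v,u=np.indices(d.shape);x=(u-K[0,2])/K[0,0];y=(v-K[1,2])/K[1,1];r=np.hypot(x,y)+1e-9
    k=np.tan(r)/r; P=np.stack([x*k*d,y*k*d,d],-1);W=(P-t)@R;W[d<=0]=np.nan;return W
E
python3 - <<'E'
from h import *
c=dict(np.load('pics/w2.npz'));W=fpts(c)
Y=-.183;xs=np.array([np.cos(Y),np.sin(Y)]);ys=np.array([-xs[1],xs[0]]);o=np.array([.607,.0284])
for u in(200,275,400):
    for v in range(90,260,6 if u!=275 else 4):
        w=W[v,u];print(u,v,w.round(3),'scr',((w[:2]-o)@xs).round(3),((w[:2]-o)@ys).round(3)) if 0.03<w[2]<.2 else None
m=(c['frame'][...,0].astype(int)-c['frame'][...,2]>25)&(W[...,2]>.035)&(W[...,2]<.05)&(W[...,0]<.58)
print('carton top',np.nanpercentile(W[m],[2,50,98],axis=0).round(3))
E
```

```text
200 90 [0.608 0.117 0.133] scr -0.016 0.087
200 96 [0.604 0.117 0.131] scr -0.019 0.086
200 102 [0.6   0.116 0.128] scr -0.023 0.085
200 108 [0.597 0.116 0.124] scr -0.025 0.085
200 114 [0.594 0.116 0.122] scr -0.029 0.084
200 120 [0.59  0.115 0.12 ] scr -0.033 0.082
200 126 [0.587 0.115 0.116] scr -0.035 0.082
200 132 [0.584 0.115 0.114] scr -0.039 0.081
200 138 [0.58  0.115 0.111] scr -0.042 0.08
200 144 [0.576 0.114 0.11 ] scr -0.046 0.079
200 150 [0.573 0.114 0.106] scr -0.049 0.078
200 156 [0.57  0.114 0.102] scr -0.052 0.078
200 162 [0.566 0.114 0.1  ] scr -0.055 0.077
200 168 [0.562 0.113 0.1  ] scr -0.06 0.075
200 174 [0.56  0.114 0.094] scr -0.062 0.075
275 90 [0.609 0.064 0.135] scr -0.004 0.035
275 94 [0.604 0.063 0.136] scr -0.009 0.034
275 98 [0.6   0.063 0.136] scr -0.013 0.033
275 102 [0.599 0.063 0.134] scr -0.014 0.032
275 106 [0.596 0.062 0.132] scr -0.017 0.031
275 110 [0.594 0.062 0.131] scr -0.019 0.031
275 114 [0.592 0.062 0.129] scr -0.021 0.03
275 118 [0.59  0.062 0.127] scr -0.023 0.03
275 122 [0.588 0.061 0.126] scr -0.025 0.029
275 126 [0.586 0.061 0.124] s
[... 1472 characters left out ...]
0.025  0.12 ] scr -0.031 -0.061
400 174 [ 0.562 -0.026  0.118] scr -0.034 -0.062
400 180 [ 0.559 -0.027  0.116] scr -0.038 -0.063
400 186 [ 0.556 -0.028  0.112] scr -0.04 -0.064
400 192 [ 0.553 -0.028  0.109] scr -0.043 -0.066
400 198 [ 0.549 -0.029  0.107] scr -0.046 -0.067
400 204 [ 0.547 -0.03   0.104] scr -0.049 -0.068
400 210 [ 0.543 -0.03   0.103] scr -0.053 -0.069
400 216 [ 0.538 -0.03   0.102] scr -0.057 -0.07
400 222 [ 0.535 -0.031  0.099] scr -0.06 -0.072
400 228 [ 0.532 -0.033  0.095] scr -0.062 -0.074
400 252 [ 0.533 -0.054  0.04 ] scr -0.058 -0.094
400 258 [ 0.527 -0.054  0.04 ] scr -0.063 -0.095
carton top [[ 0.48  -0.099  0.037]
 [ 0.504 -0.068  0.04 ]
 [ 0.53  -0.041  0.042]]
```

```bash
python3 mv.py .47 .058 .068 7 50;python3 mv.py .554 .067 .064 7 38
```

```text
t 4.55 q [ 0.104 -0.097 -0.91   0.058  0.     3.141]
frac [-0.003  0.017 -0.184] [0.    0.004 0.034]
q [ 1.210e-01  1.740e-01 -1.045e+00 -3.470e-01  3.000e-03  3.138e+00] err mm [ 0.  -0.2  0. ] deg [-0.  -0.   0.2]
t 4.55 q [ 0.104 -0.097 -0.91   0.058  0.     3.141]
frac [ 0.165  0.035 -0.192] [ 0.048 -0.413  0.034]
q [ 0.118  0.433 -1.031 -0.801  0.004  3.138] err mm [ 0.  -0.1 -0. ] deg [-0.  -0.   0.1]
```

Call:
{"op": "jog_arm", "data": {"commands": [0,0.017,-0.06,0,0,0.034,1,0,0.017,-0.12,0,0,0.034,1,0,0.017,-0.16,0,0,0.034,1,0,0.017,-0.18,0,0,0.034,1,0,0.017,-0.18,0,0,0.034,1]}}

```text
time: 5.18
tcp_pos: [0.4721, 0.0579, 0.0697]
orientation: [[0.759, 0.122, 0.64], [0.094, -0.992, 0.079], [0.645, 0.0, -0.764]]
ft_force: [0.8, -0.0, 0.4]
gripper_width: -0.001
```

```bash
python3 mv.py .554 .067 .064 7 38
```

```text
t 5.175 q [ 0.122  0.174 -1.042 -0.346  0.     3.141]
frac [ 0.164  0.018 -0.011] [ 0.051 -0.411 -0.001]
q [ 0.118  0.433 -1.031 -0.801  0.004  3.138] err mm [ 0.  -0.1 -0. ] deg [-0.  -0.   0.1]
```

Call:
{"op": "jog_arm", "data": {"commands": [0.03,0.003,-0.002,0.01,-0.07,0,1,0.06,0.006,-0.004,0.02,-0.15,0,1,0.09,0.009,-0.006,0.03,-0.23,0,1,0.12,0.013,-0.008,0.04,-0.3,0,1,0.15,0.016,-0.01,0.045,-0.37,0,1,0.164,0.018,-0.011,0.05,-0.41,0,1,0.164,0.018,-0.011,0.05,-0.41,0,1]}}

```text
time: 6.05
tcp_pos: [0.5541, 0.0669, 0.0641]
orientation: [[0.611, 0.122, 0.782], [0.076, -0.992, 0.096], [0.788, 0.001, -0.616]]
ft_force: [0.5, -0.5, -0.4]
gripper_width: -0.0
```

```bash
python3 mv.py .554 .067 .064 7 38; python3 - <<'E'
from h import *
snap('wrist','w3');snap('top','t3');c=snap('scene','s3')
E
```

```text
t 6.05 q [ 1.190e-01  4.340e-01 -1.032e+00 -8.020e-01  3.000e-03  3.139e+00]
frac [-0.  0. -0.] [ 0.002 -0.001 -0.001]
q [ 0.118  0.433 -1.031 -0.801  0.004  3.138] err mm [ 0.  -0.1 -0. ] deg [-0.  -0.   0.1]
```

View pics/w3.png

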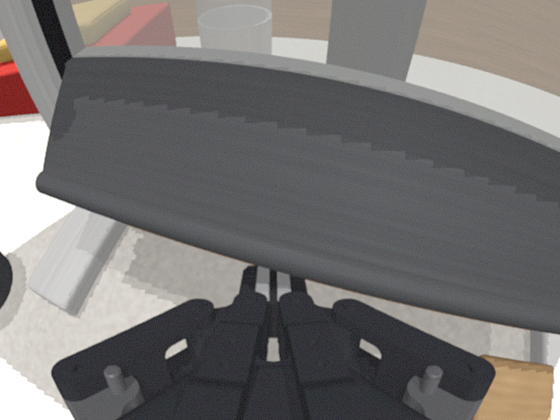

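View pics/s3.png

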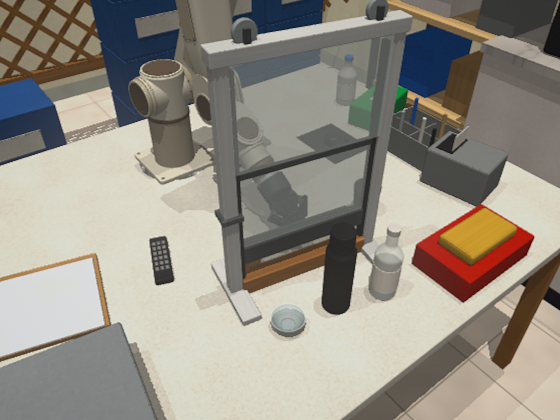

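Tips are hidden under the lip edge (px ~270,265) with no contact force yet. I'll raise slowly to find contact.

Call:
{"op": "jog_arm", "data": {"commands": [0,0,0.008,0,0,0,1,0,0,0.016,0,0,0,1,0,0,0.024,0,0,0,1,0,0,0.024,0,0,0,1]}}

```text
time: 6.7
tcp_pos: [0.5521, 0.0668, 0.0744]
orientation: [[0.614, 0.123, 0.78], [0.076, -0.992, 0.096], [0.786, 0.001, -0.619]]
ft_force: [-0.4, 0.1, 0.4]
gripper_width: 0.004
```

Call:
{"op": "jog_arm", "data": {"commands": [0,0,0.01,0,0,0,1,0,0,0.02,0,0,0,1,0,0,0.03,0,0,0,1,0,0,0.04,0,0,0,1]}}

```text
time: 7.2
tcp_pos: [0.5511, 0.0667, 0.0933]
orientation: [[0.616, 0.123, 0.778], [0.077, -0.992, 0.096], [0.784, 0.001, -0.621]]
ft_force: [-1.5, 0.7, -2.0]
gripper_width: 0.006
```

Call:
{"op": "jog_arm", "data": {"commands": [0,0,0.01,0,0,0,1,0,0,0.02,0,0,0,1,0,0,0.03,0,0,0,1,0,0,0.04,0,0,0,1]}}

```text
time: 7.7
tcp_pos: [0.5513, 0.0667, 0.1136]
orientation: [[0.616, 0.123, 0.778], [0.077, -0.992, 0.096], [0.784, 0.001, -0.621]]
ft_force: [-4.3, -0.1, -2.3]
gripper_width: 0.002
```

```bash
cat > prof.py <<'E'
import sys
from h import *
tag=sys.argv[1]
c=snap('wrist','w'+tag);W=fpts(c);s=status.sense()
print(s['time'],s['tcp_pos'],s['ft_force'])
Y=-.183;xs=np.array([np.cos(Y),np.sin(Y)]);o=np.array([.607,.0284])
d=(W[...,:2]-o)@xs; m=(d>-.047)&(d<-.02)&(W[...,2]>.05)&(W[...,2]<.4)&(c['frame'].max(-1)<75)
# slope surface: initial state z = .095 + ... ; compare fit at d=-0.035
for u0,u1 in((100,200),(200,300),(300,400),(400,500)):
    mm=np.zeros_like(m);mm[:300,u0:u1]=1;mm&=m
    if mm.sum()>50:
        p=np.polyfit(d[mm],W[...,2][mm],1);print(u0,mm.sum(),'slope',p[0].round(3),'z@-.035',np.polyval(p,-.035).round(4))
t=snap('top','t'+tag);W=pts(t);d=(W[...,:2]-o)@xs
ysn=np.array([-xs[1],xs[0]]);e=(W[...,:2]-o)@ysn
m=(d>-.047)&(d<-.02)&(W[...,2]>.05)&(W[...,2]<.32)&(e>-.13)&(e<-.06)
if m.sum()>20:
    p=np.polyfit(d[m],W[...,2][m],1);print('top',m.sum(),p[0].round(2),np.polyval(p,-.035).round(4))
E
python3 prof.py 4
python3 - <<'E'
from h import *
for tag,F in(('w2',fpts),('w3',fpts),('top0',pts),('t3',pts)):
    c=dict(np.load(f'pics/{tag}.npz'));W=F(c)
    Y=-.183;xs=np.array([np.cos(Y),np.sin(Y)]);o=np.array([.607,.0284]);ysn=np.array([-xs[1],xs[0]])
    d=(W[...,:2]-o)@xs;e=(W[...,:2]-o)@ysn
    m=(d>-.047)&(d<-.02)&(W[...,2]>.08)&(W[...,2]<.15)&(abs(e)<.13)&(c['frame'].max(-1)<75)
    if F is fpts: m[280:]=0
    p=np.polyfit(d[m],W[...,2][m],1);print(tag,m.sum(),p[0].round(3),np.polyval(p,-.035).round(4))
E
```

```text
7.75 [0.55167558 0.06671891 0.11433961] [-5.1135032  -0.37537641 -1.83633726]
100 8306 slope 0.851 z@-.035 0.1518
200 9379 slope 0.851 z@-.035 0.1518
300 9819 slope 0.85 z@-.035 0.1518
400 9644 slope 0.848 z@-.035 0.1518
top 433 0.86 0.1513
w2 17616 0.851 0.1168
w3 104 0.769 0.1179
top0 1507 0.845 0.1153
t3 1513 0.853 0.1153
```

View pics/w4.png

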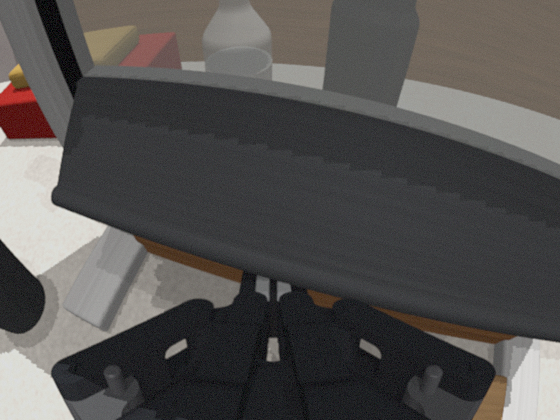

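The window is moving freely with the hand: it has risen about 35 mm at 2-5 N. I'll pin down the lip axis and the collar height more precisely before the rest of the lift.

```bash
cat > ax.py <<'E'
from h import *
Y=-.183;xs=np.array([np.cos(Y),np.sin(Y),0]);ysn=np.array([-xs[1],xs[0],0]);o=np.array([.607,.0284,0])
def ray(c,u,v,fish):
    K=c['K'];R,_=cv2.Rodrigues(c['rvec']);t=np.array(c['tvec']).ravel()
    x=(u-K[0,2])/K[0,0];y=(v-K[1,2])/K[1,1]
    if fish: r=np.hypot(x,y);k=np.sin(r)/r;d=np.array([x*k,y*k,np.cos(r)])
    else: d=np.array([x,y,1.])
    return -R.T@t, R.T@d
def tang(tag,cols,fish,z0,z1):
    """lower silhouette of lip: last dark lip pixel going down each column"""
    c=dict(np.load(f'pics/{tag}.npz'));W=(fpts if fish else pts)(c)
    d=(W-o)@xs; m=(d>-.07)&(d<-.02)&(W[...,2]>z0)&(W[...,2]<z1); out=[]
    for u in cols:
        vs=np.where(m[:,u])[0]
        if len(vs)<5: continue
        C,D=ray(c,u,vs.max()+.5,fish)
        out.append(((C-o)@xs,C[2],D@xs,D[2]))
    return out
from scipy.optimize import least_squares
def solve(L):
    def f(p):
        r=[]
        for cx,cz,dx,dz in L:
            n=np.array([-dz,dx])/np.hypot(dx,dz)  # left normal in (x,z)
            s=(p-np.array([cx,cz]))@n; r.append(s-.006)  # axis above/behind the ray
        return r
    q=least_squares(f,[-.055,.095],loss='soft_l1',f_scale=.001);return q.x,np.median(np.abs(f(q.x)))
if __name__=='__main__':
    A=tang('w2',range(160,240,5),1,.085,.15);B=tang('w3',[*range(70,230,8)],1,.085,.15);T=tang('top0',range(210,300,5),0,.085,.15)
    for n,L in(('w2w3',A+B),('w2top',A+T),('w3top',B+T),('all',A+B+T)): print(n,len(L),solve(L))
    # collar
    for tag,F in(('w1',fpts),('top0',pts),('s1',pts),('scene0',pts)):
        c=dict(np.load(f'pics/{tag}.npz'));W=F(c);d=(W-o)@xs;e=(W-o)@ysn;z=W[...,2]
        dark=c['frame'].max(-1)<100
        m=(z>.20)&(z<.27)&(e<-.150)&(e>-.206)&(abs(d)<.026)&dark
        top=m&((abs(d)>.017)|(abs(e+.18)>.017))
        print(tag,m.sum(),top.sum(),np.percentile(z[top],[2,10,25,50,75,90,98]).round(4), 'd',np.percentile(d[top],[5,95]).round(3),'e',np.percentile(e[top],[5,95]).round(3))
E
python3 ax.py
python3 - <<'E'
import cv2
a=cv2.imread('pics/w1.png')[110:190,380:470];cv2.imwrite('pics/w1c.png',cv2.resize(a,None,fx=6,fy=6,interpolation=2))
E
```

```text
w2w3 36 (array([-0.0581691 ,  0.09960973]), np.float64(0.00013027010468697354))
w2top 34 (array([-0.05452577,  0.09201835]), np.float64(0.0003476355246219095))
w3top 38 (array([-0.05446068,  0.09146074]), np.float64(0.00021136806196313512))
all 54 (array([-0.05450649,  0.09175227]), np.float64(0.0002220238097874784))
w1 2573 1941 [0.203  0.214  0.2312 0.2399 0.2456 0.2604 0.2681] d [-0.025 -0.003] e [-0.197 -0.152]
top0 233 168 [0.2044 0.2297 0.2377 0.2401 0.2423 0.2501 0.2665] d [-0.023 -0.002] e [-0.2   -0.153]
s1 423 270 [0.2052 0.2298 0.2337 0.2395 0.2413 0.2494 0.2659] d [-0.012  0.024] e [-0.205 -0.158]
scene0 397 260 [0.2046 0.2295 0.2338 0.2392 0.2413 0.2449 0.2638] d [-0.012  0.024] e [-0.205 -0.158]
```

View pics/w1c.png

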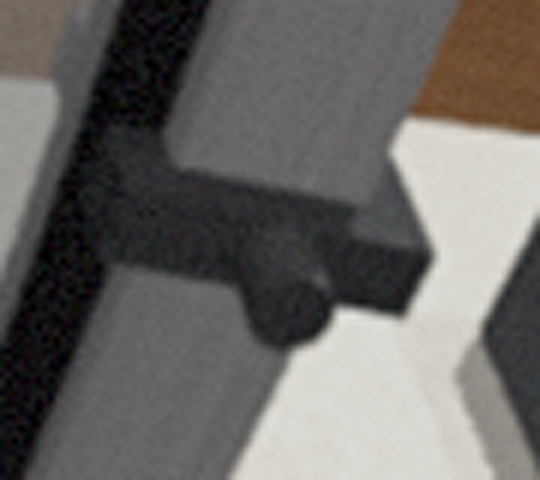

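Lip axis started at z≈0.0915, which agrees with the 55 mm specification in depth. Collar centre is ≈0.235, so about 108 mm of lift remains. I'll do 90 mm of it now.

Call:
{"op": "jog_arm", "data": {"commands": [0,0,0.014,0,0,0,1,0,0,0.028,0,0,0,1,0,0,0.042,0,0,0,1,0,0,0.056,0,0,0,1,0,0,0.07,0,0,0,1,0,0,0.084,0,0,0,1,0,0,0.094,0,0,0,1,0,0,0.1,0,0,0,1]}}

```text
time: 8.8
tcp_pos: [0.5518, 0.0667, 0.164]
orientation: [[0.615, 0.123, 0.779], [0.077, -0.992, 0.096], [0.785, 0.001, -0.619]]
ft_force: [-4.5, -0.6, -2.8]
gripper_width: -0.003
```

Call:
{"op": "jog_arm", "data": {"commands": [0,0,0.014,0,0,0,1,0,0,0.028,0,0,0,1,0,0,0.042,0,0,0,1,0,0,0.056,0,0,0,1,0,0,0.066,0,0,0,1,0,0,0.072,0,0,0,1,0,0,0.076,0,0,0,1,0,0,0.076,0,0,0,1]}}

```text
time: 9.8
tcp_pos: [0.5519, 0.0667, 0.2022]
orientation: [[0.614, 0.123, 0.779], [0.077, -0.992, 0.096], [0.785, 0.001, -0.619]]
ft_force: [-5.2, -1.3, -1.8]
gripper_width: 0.002
```

```bash
python3 prof.py 5; python3 - <<'E'
from h import *
snap('scene','s5')
E
```

```text
9.85 [0.55196608 0.06674292 0.20223361] [-4.37729987  0.40921666 -2.32879777]
100 8341 slope 0.85 z@-.035 0.241
200 9396 slope 0.851 z@-.035 0.241
300 9871 slope 0.851 z@-.035 0.2409
400 9683 slope 0.852 z@-.035 0.2409
top 525 0.83 0.2394
```

View pics/w5.png

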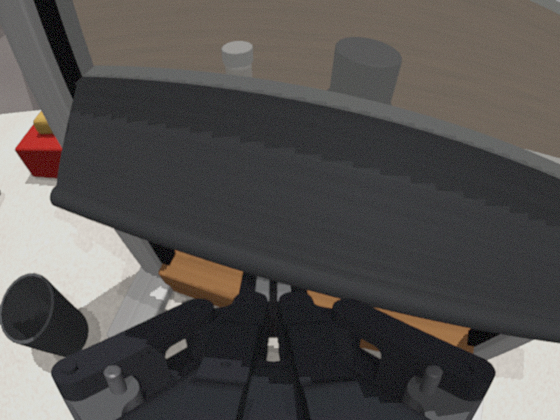

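View pics/s5.png

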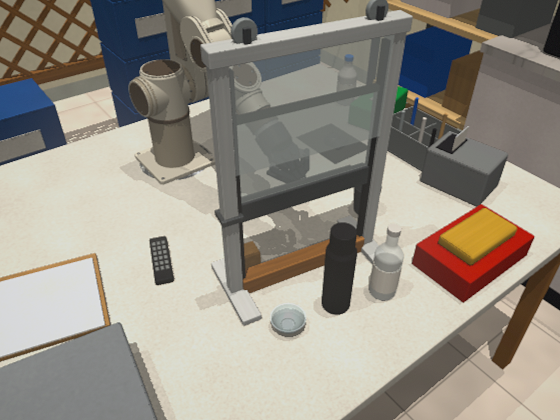

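Call:
{"op": "jog_arm", "data": {"commands": [0,0,0.008,0,0,0,1,0,0,0.016,0,0,0,1,0,0,0.024,0,0,0,1,0,0,0.03,0,0,0,1,0,0,0.035,0,0,0,1,0,0,0.038,0,0,0,1,0,0,0.038,0,0,0,1]}}

```text
time: 10.82
tcp_pos: [0.552, 0.0667, 0.221]
orientation: [[0.614, 0.123, 0.779], [0.077, -0.992, 0.096], [0.785, 0.001, -0.619]]
ft_force: [-4.2, 0.3, -1.8]
gripper_width: -0.004
```

```bash
python3 prof.py 6; python3 - <<'E'
from h import *
from ax import *
snap('scene','s6')
A=tang('w6',[*range(90,230,8)],1,.22,.29);T=tang('t6',range(205,300,5),0,.22,.29)
print(len(A),len(T),solve(A+T))
E
```

```text
10.875 [0.55203169 0.06674976 0.22102949] [-4.50898371 -1.52837337 -1.15343436]
100 8360 slope 0.853 z@-.035 0.2599
200 9433 slope 0.849 z@-.035 0.2599
300 9878 slope 0.852 z@-.035 0.2599
400 9701 slope 0.85 z@-.035 0.2599
top 557 0.86 0.2583
18 19 (array([-0.05524935,  0.23636189]), np.float64(0.00018047804977162647))
```

View pics/t6.png

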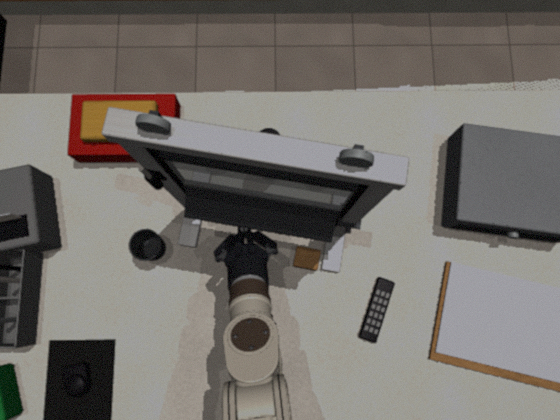

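The lip is level with the collar within about 2 mm (0.2345–0.236 against 0.235). I'll lower the hand clear of the nose, then back away.

Call:
{"op": "jog_arm", "data": {"commands": [0,0,-0.006,0,0,0,1,0,0,-0.02,0,0,0,1,0,0,-0.04,0,0,0,1,0,0,-0.06,0,0,0,1,-0.03,0,-0.06,0,0,0,1,-0.08,-0.01,-0.06,0,0.06,0,1,-0.13,-0.02,-0.06,0,0.12,0,1,-0.18,-0.025,-0.06,0,0.2,0,1,-0.2,-0.025,-0.06,0,0.2,0,1,-0.2,-0.025,-0.06,0,0.2,0,1]}}

```text
time: 12.22
tcp_pos: [0.4516, 0.0543, 0.1912]
orientation: [[0.689, 0.122, 0.715], [0.077, -0.992, 0.096], [0.721, -0.011, -0.693]]
ft_force: [0.2, 0.3, -0.5]
gripper_width: 0.003
```

```bash
python3 prof.py 7; python3 - <<'E'
from h import *
from ax import *
snap('scene','s7')
T0=None
for a,b in(('top0','t7'),('scene0','s7')):
    x=dict(np.load(f'pics/{a}.npz'));y=dict(np.load(f'pics/{b}.npz'))
    d=np.abs(x['frame'].astype(int)-y['frame']).max(-1);cv2.imwrite(f'pics/diff_{b}.png',np.clip(d*2,0,255).astype(np.uint8))
A=tang('w7',[*range(150,240,8)],1,.22,.29);T=tang('t7',range(205,300,5),0,.22,.29)
print(len(A),len(T),solve(A+T))
E
```

```text
12.275 [0.45214774 0.05435643 0.19130225] [ 0.17484191 -0.05489101 -0.49440938]
100 1620 slope 0.817 z@-.035 0.2596
200 2046 slope 0.81 z@-.035 0.2595
300 3623 slope 0.836 z@-.035 0.2598
400 5855 slope 0.849 z@-.035 0.2599
top 547 0.87 0.2584
12 19 (array([-0.05480558,  0.23768236]), np.float64(0.0002568643829625973))
```

View pics/w7.png

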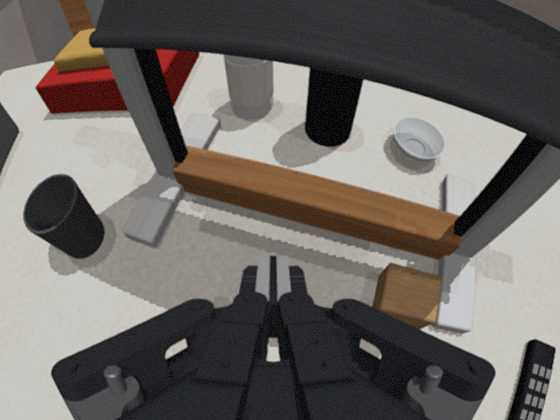

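View pics/s7.png

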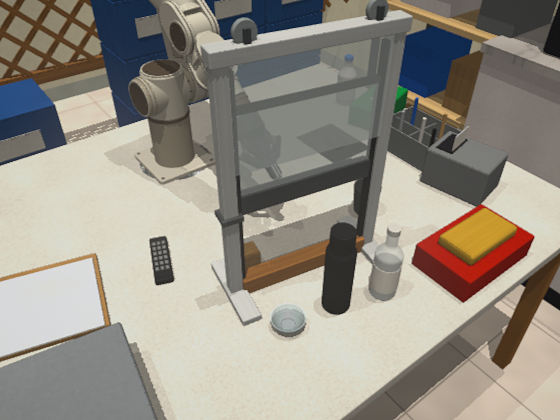

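View pics/t7.png

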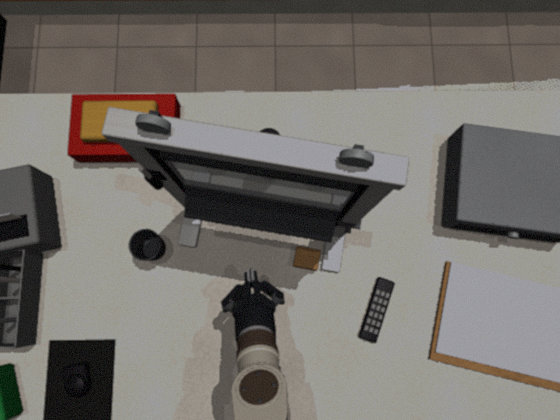

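```bash
python3 -c "
from h import *
s=status.sense();print(s['time'],np.abs(s['qd']).max(),s['ft_force']);print(job_done())"
```

```text
12.375 0.01140655776475586 [-0.26093438  0.44230952  0.36268812]
the job is handed in; nothing more can be done
None
```

I pushed the window up with the closed fingertips under its lip until the lip was level with the collar. Then I lowered the hand clear, drew it about 10 cm back, and handed the job in at 12.4 s.

**Lip against collar:** the lip axis measured about 0.235–0.238 m high and the collar centre about 0.2345–0.2355 m. That leaves a difference of roughly 0–3 mm, inside the 10 mm allowed.

**Does it stay:** the window's height changed by less than 0.5 mm after the hand left it.

**Contact:** pushing forces stayed around 2–5 N, and the hand stayed off the pane as far as the pictures show. The wrist force was back to noise level after the retreat.

**Bystanders:** in the last pictures, the cup, remote, carton, bottle, flask and dish look to be where they started. I judged this by eye and did not measure each one.

**Disagreements:**
- Two of my lip measurements differ by about 3 mm: 0.2345 m from the slope of its top, and up to 0.2377 m from its outline edge.
- One early estimate of the lip's starting height, from two similar wrist views, was about 8 mm higher than the others. I discarded it because its two viewing directions were too alike.

**Early problem:** my first try at holding the hand level ran into a joint limit. I worked out the arm's geometry from recorded poses and pushed with the hand tilted about 38° downward instead.

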